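# Lock the bayonet collar of an upright mirror holder

## Robot

A 6-joint arm with a two-finger parallel gripper is mounted at the origin on the work surface. World frame = base frame: x ahead of the robot, y to its left, z up, the work surface at z = 0. Lengths are in m, angles in rad, forces in N, time in s.
With the tool pointing down it reaches from about 0.25 to 0.725 m from the base axis. Payload 9.7 kg.
Tool frame: the origin (TCP) lies on the front face of the gripper's body, between the roots of the fingers; the fingertips stand 73 mm ahead of it and the grasp point (between the pads) lies 54 mm ahead of it; x points along the fingers, y is the direction in which the jaws open and shut, and the axes are right-handed (so a half turn about x gives the same grasp; the last joint's range is limited). The gripper opens to 85 mm and grips with 20 to 120 N. Pads are 22 mm wide; open, the fingers measure 114 mm over their backs; the gripper's body (76 mm by 85 mm) begins 54 mm behind the grasp point. The pads swing forward as they close: fully open they stand 13 mm farther back than shut.
Start: joints at [1.146, 0.087, 0.176, 1.66, 0, 1.571], TCP at [0.227, 0.501, 0.304] pointing down, gripper open.
Joint ranges: [-3.13, 3.13], [-0.85, 1.81], [-1.15, 1.24], [-2.2, 2.28], [-1.44, 1.52], [-3.14, 3.14]. Speed limits (rad/s): [2.22, 2.22, 2.57, 3.14, 3.14, 3.14].

## Interface

Orientations are given as a rotation vector (axis times angle).
In Python, from plant import observe, get_image, sign_off gives the robot as it stands. The module is installed in compiled form; this text tells all that it offers.
- The arm moves only by the tool arm_command, never from a script. Its argument "commands" is one flat list of numbers, 7 for each row, row after row: the shift along the tool's x, y, z scaled (see below), then the turn, a rotation vector about the tool's x, y, z scaled (see below), then the opening, from -1 (shut) to 1 (fully open). In form: [tx, ty, tz, wx, wy, wz, hand, tx, ty, tz, wx, wy, wz, hand, ...]. A call has 1 to 12 rows; each row shifts and turns the commanded pose from where the row before left it, along the tool's axes as they then stand; what a row does not reach is not made up. The controller multiplies each number of a shift by 0.5 m and each number of a turn by pi/4 rad. A row lasts 1/12 s, in which the tool goes at most 41.7 mm and 7.16 degrees, less where a joint would pass 70% of its speed; a pose out of reach is approached as far as the arm can. A call with a number of a shift or a turn outside -1 to 1 is refused whole. A call with a gripper value outside its range is refused whole. The fingers move at their own pace and stop on an object; "force" is the grip in N (left out, the last holds). Time passes only in rows, so rows that do not move let the fingers close. It gives the time, the measured TCP pose, the force and the opening at its end, in the units of the state.
- observe(): the state, without advancing time (a new reading comes with each control period).
- get_image(name): name is "scene" or "top" or "wrist"; returns a dict with "pixels" (420x560x3 uint8, red, green, blue), "vfov" (degrees; the focal length in pixels is half the picture's height over the tangent of half this angle, whatever the lens; pixels are square), "cx", "cy" (the principal point, pixels), "pose" (4x4, takes a point from camera to world coordinates); the wrist camera has in their place "T_tool_cam" (4x4, takes a point from camera to tool coordinates, whose origin is the TCP and whose axes are the tool frame's). Camera axes: x right, y up, looking along -z (the intrinsics and any distortion apply to the point x, -y, -z); pixel columns grow to the right and rows downward; lengths in m; the calibration is good to about 2 mm. A picture is of the moment at which its call begins: read the wrist's pose just before it. There is no depth.
- sign_off(): hands the job in, once; it reports no verdict.
The state is a dict: "t": time; "joint_positions": joint angles; "joint_velocities": joint speeds; "effort": joint torques, N m; "tcp_pos": TCP position; "orientation": TCP orientation; "wrist_force": force on the tool from outside, world axes, zero at the start; "wrist_torque": the same for the moment, N m; "grip_width": finger opening in m.
Only numpy, scipy, OpenCV 4.12 (cv2) and the standard library are available. Lean on these libraries where they do the work, as an engineer would, in place of code of your own. Each camera call takes 0.05 s, during which the arm holds its last target.

## Task

The reference mirror sits in its upright round holder, but the fluted bayonet collar around it is still open. Lock it: push the collar down against its spring, turn it clockwise (seen from above) until its line stands at the locked bar on the sleeve, and let it spring fully back up so that its pins stand in the locking notches. Keep off the mirror glass inside the collar and leave everything else on the bench where it is.

Things in the scene. Friction and masses are not known exactly. Their poses are not given: they have to be found in the camera images.
- holder: Mirror holder, fixed to the bench at a varying place and yaw: dark base plate 130 x 110 x 14 mm (x, y, z) with an upright dark grey sleeve, 86 mm outside diameter, its top rim 52 mm above the bench. Origin on the sleeve's vertical axis, at bench level; z up. Two slots in the sleeve wall, half a turn apart, guide the collar's two pins.
- collar: The lock collar: fluted aluminium ring around the holder's axis, grip 60 mm outside, 44 mm inside diameter; when up, its grip stands from the sleeve's rim to 100 mm above the bench. Captive: it can only turn and go down 9 mm. Origin on the axis, at bench level when up; its x axis lies along the holder's when locked. Starts up and open, 2.1 to 2.5 rad counter-clockwise (from above) of locked.
- collar_top (a point): Centre of the collar's top edge, on the axis: 100 mm above the bench when up (open or locked), 93 mm while held in the low slot, 91 mm when pushed right down. The spring pushes up with about 5 N at the top, 13 N at the bottom; turning takes 0.15 to 0.3 N m.
- collar_mark (a point): The collar's black line, 4 mm wide, on its top edge, 26 mm from the axis on the collar's -x side; it also runs down the side of the grip.
- collar_pin (a point): Outer end of the steel pin (8 mm thick) right under the collar's line, 49 mm from the axis, 40 mm above the bench when up. From open to locked, clockwise, it runs through an open pocket (0.50 rad of play, collar up), 1.8 rad of low slot (passed only with the collar 7 to 9 mm down; best 9 at the way in) and the locked pocket (0.1 rad of play, collar up) with a firm stop at its end.
- locked_mark (a point): The white bar of the locked place, on the sleeve's top rim 52 mm above the bench, 39.5 mm from the axis on the holder's -x side; the collar's line points to it when locked. Let go here, within 0.05 rad, the collar springs up by itself.
- open_mark (a point): The white dot of the open place, on the sleeve's top rim, 39.5 mm from the axis, 2.3 rad counter-clockwise (from above) of the bar. Once past the open pocket, the low slot holds the collar 7 mm down and it stays where it is left, so it can be regrasped midway.
- mirror: Round mirror cell, 40 mm in diameter, fixed in the holder inside the collar, its glass facing up 84 mm above the bench (its metal rim 86 mm), 16 mm below the collar's top edge when that is up, 7 mm when it is down. Origin as that of the holder. Not to be touched.
- mirror_stand: Bystander: another mirror, a lying steel drum 72 mm in diameter on a dark base plate 120 x 90 mm, 98 mm tall. Origin under the centre of the base.
- dust_cap: Bystander: black round dust cap, 62 mm in diameter, 20 mm tall, near the holder. Origin under its centre.
- screwdriver: Bystander: black screwdriver, 190 mm long, lying along its x. Origin under its middle.
- pen: Bystander: grey pen, 140 mm long, lying along its x. Origin under its middle.
- wood_block: Bystander: wooden block 90 x 120 x 45 mm. Origin under its centre.
- gauge_case: Bystander: closed wooden case 75 x 150 x 38 mm. Origin under its centre.
- cleaner: Bystander: closed white bottle, 54 mm in diameter, 130 mm tall. Origin under its centre.
- square_block: Bystander: black stone block 90 x 90 x 60 mm. Origin under its centre.

How it is judged:
At the end, for the whole second after the job is handed in: The collar's line points to the locked bar within 0.09 rad and the collar has sprung back up (its top edge within 1.8 mm of its upper place, 100 mm above the bench), at rest. The mirror was not touched and no bystander was moved by more than 20 mm (angle between the x axis of collar and the x axis of holder, either way round below 0.09 rad and z of collar_top in the frame of holder above 0.0982 m and angular speed of collar below 0.05 rad/s).
It fails at once if the mirror is touched (contact force between anything else and mirror above 0.5 N).
It fails at once if a bystander is moved by more than 20 mm (distance of any of mirror_stand, dust_cap, screwdriver, pen, wood_block, gauge_case, cleaner, square_block from where it was at the start of the episode above 0.02 m).
It also fails if it takes over 48 s, if anything falls off the work surface, if the arm or the gripper's body presses on something with over 40 N, if the wrist force passes 120 N, or if a joint passes its speed limit or range.

## Working session

There is one attempt and no reset: what is moved stays moved. The work goes in short steps, Python scripts to look and compute and a tool call to move; the robot and the scene stay as the last step left them, time stands still between calls to the robot, and variables do not carry over. Pictures are saved under pics/ and viewed, and the job is handed in when it is done.

Besides the shell and the picture viewer there is one more tool, called after "Call:" by a JSON object that holds its "fn" and its "kwargs". arm_command: Moves the arm, as the interface text tells. Shifts and turns lie within -1 to 1; 1 stands for 0.5 m of shift or pi/4 rad of turn. Its arguments: {"type":"object","properties":{"commands":{"type":"array","items":{"type":"number"}},"force":{"type":"number"}},"required":["commands"]}

```bash
mkdir -p pics; python3 - <<'E'
from plant import *
import cv2
s=observe()
for k in s: print(k,s[k])
for n in ["scene","top","wrist"]:
    im=get_image(n); print(n,{k:v for k,v in im.items() if k!='pixels'})
    cv2.imwrite(f"pics/{n}0.png",im['pixels'][:,:,::-1])
E
```

```text
t 0.0
joint_positions [ 1.14600715e+00  8.74450771e-02  1.75105386e-01  1.65978290e+00
 -4.02794922e-05  1.57081170e+00]
joint_velocities [ 7.12964541e-04 -8.02851042e-04 -4.44010739e-04  1.47520097e-03
 -5.77317782e-05 -1.87373187e-03]
effort [ 9.80627337e-04 -5.20386457e+01  4.64806330e+01  1.60690286e-02
  6.04610045e-05 -3.25251710e-05]
tcp_pos [0.22662223 0.500991   0.30317649]
orientation [ 0.33216588  1.5452361  -0.33422844]
wrist_force [0.38032005 0.36065111 0.3020272 ]
wrist_torque [ 0.02606472 -0.01735062  0.01169081]
grip_width 0.08538688939174603
scene {'vfov': 57.343448534373316, 'cx': 279.8304777509358, 'cy': 205.20342647184046, 'pose': array([[ 0.76500153, -0.43854379,  0.47164817,  1.0841472 ],
       [ 0.64395369,  0.50970009, -0.57055189, -0.65222344],
       [ 0.00981287,  0.74019265,  0.67232324,  0.930959  ],
       [ 0.        ,  0.        ,  0.        ,  1.        ]])}
top {'vfov': 50.03551126907513, 'cx': 273.78661539999047, 'cy': 213.70747662757452, 'pose': array([[ 0.02524673,  0.99703101, -0.07274448,  0.41952816],
       [-0.9995906 ,  0.02615744,  0.01159387,  0.04354484],
       [ 0.01346226,  0.072422  ,  0.99728322,  1.19790046],
       [ 0.        ,  0.        ,  0.        ,  1.        ]])}
wrist {'vfov': 71.01165501691767, 'cx': 278.8323442894421, 'cy': 207.5000546861449, 'T_tool_cam': array([[ 1.15162953e-03,  2.85356558e-01, -9.58420737e-01,
        -6.88062710e-02],
       [ 9.99999288e-01, -2.76567655e-05,  1.19335551e-03,
         3.65435920e-04],
       [ 3.14025003e-04, -9.58421428e-01, -2.85356387e-01,
        -7.38071010e-02],
       [ 0.00000000e+00,  0.00000000e+00,  0.00000000e+00,
         1.00000000e+00]])}
```

View pics/top0.png

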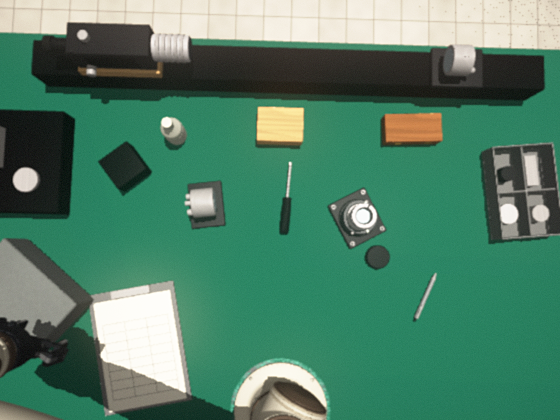

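View pics/scene0.png

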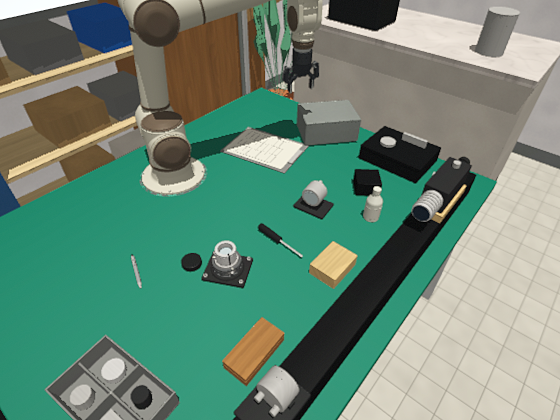

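View pics/wrist0.png

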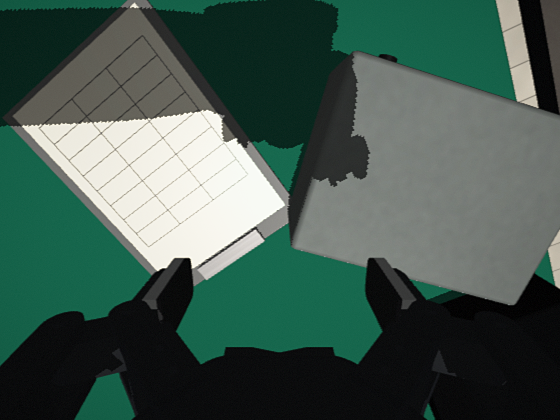

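The holder is at about (358,218) in the top view and (228,262) in the scene view. The dust cap is next to it, at (377,257) in the top view. Next I'll enlarge the holder and locate it.

```bash
cat > h.py <<'E'
import numpy as np, cv2
from plant import *
from scipy.spatial.transform import Rotation as R
def cam(n):
    s=observe(); im=get_image(n)
    P=np.eye(4); P[:3,:3]=R.from_rotvec(s['orientation']).as_matrix(); P[:3,3]=s['tcp_pos']
    if 'pose' not in im: im['pose']=P@im['T_tool_cam']
    im['f']=210/np.tan(np.radians(im['vfov'])/2)
    return im
def ray(im,u,v,z):
    d=im['pose'][:3,:3]@np.array([(u-im['cx'])/im['f'],-(v-im['cy'])/im['f'],-1.]); o=im['pose'][:3,3]
    return o+d*(z-o[2])/d[2]
def proj(im,p):
    q=np.linalg.inv(im['pose'])@np.append(p,1); return im['cx']+im['f']*q[0]/-q[2], im['cy']+im['f']*-q[1]/-q[2]
E
python3 - <<'E'
from h import *
a=cam('top'); b=cam('scene')
for im,x,y,w,n in((a,320,180,80,'t'),(b,195,230,64,'s')):
    c=im['pixels'][y:y+w,x:x+w]; cv2.imwrite(f'pics/{n}1.png',cv2.resize(c[:,:,::-1],(560,560),interpolation=cv2.INTER_CUBIC))
E
```

```text
(no output)
```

View pics/t1.png

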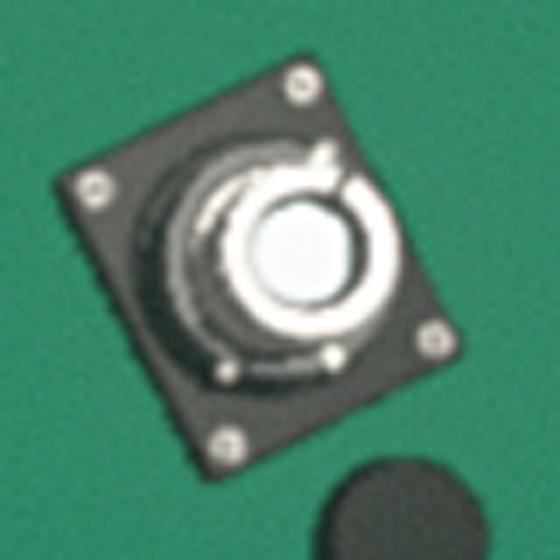

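View pics/s1.png

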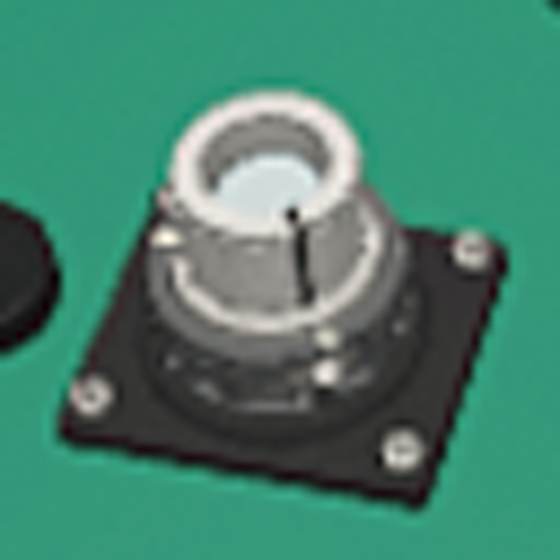

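```bash
python3 - <<'E'
from h import *
a=cam('top'); b=cam('scene')
T=lambda x,y,z:ray(a,320+x/7-.43,180+y/7-.43,z)
S=lambda x,y,z:ray(b,195+x/8.75-.44,230+y/8.75-.44,z)
c1=T(310,250,.1); c2=S(265,162,.1); print(c1,c2)
co=[T(*p,.014) for p in((60,180),(305,55),(462,350),(210,478))]
print(np.round(co,4), np.mean(co,0))
for i in range(4):
    d=co[(i+1)%4]-co[i]; print(np.linalg.norm(d),np.degrees(np.arctan2(d[1],d[0])))
co=[S(*p,.014) for p in((62,435),(510,258),(425,510))]; print(np.round(co,4))
for n,f,pts in(('T',T,((228,370,.052),(335,355,.052),(325,155,.052),(345,178,.1))),('S',S,((165,238,.052),(325,335,.052),(375,240,.052),(293,213,.1),(325,375,.04)))):
  c=np.mean([c1,c2],0)if 0 else (c1 if n=='T' else c2)
  for p in pts:
    d=f(*p)-c; print(n,p,np.hypot(*d[:2]),np.degrees(np.arctan2(d[1],d[0])))
E
```

```text
[ 0.50152965 -0.19015739  0.1       ] [ 0.49943043 -0.18920785  0.1       ]
[[ 0.532  -0.1134  0.014 ]
 [ 0.5821 -0.2058  0.014 ]
 [ 0.4716 -0.2663  0.014 ]
 [ 0.4211 -0.1717  0.014 ]] [ 0.50170982 -0.18931924  0.014     ]
0.10503498611963454 -61.517462821804855
0.12596085142094998 -151.255926827175
0.10726891584652641 118.11013041017699
0.12527328079532155 27.724797735198052
[[ 0.475  -0.2694  0.014 ]
 [ 0.5365 -0.1165  0.014 ]
 [ 0.5881 -0.2124  0.014 ]]
T (228, 370, 0.052) 0.04535241722167833 154.8444125796915
T (335, 355, 0.052) 0.03983035931957449 -150.23737557061344
T (325, 155, 0.052) 0.041571999957279934 -21.675390857522512
T (345, 178, 0.1) 0.028342167947881445 -25.146653535927605
S (165, 238, 0.052) 0.03957271578161669 -151.4339260044774
S (325, 335, 0.052) 0.038132448519656324 -19.86712441196504
S (375, 240, 0.052) 0.03311471028615416 53.385137271208535
S (293, 213, 0.1) 0.024440433683169942 -22.35060167892105
S (325, 375, 0.04) 0.04433312152153473 -24.736472322622877
```

```bash
python3 - <<'E'
from h import *
s=observe(); M=R.from_rotvec(s['orientation']).as_matrix(); print(np.round(M,3),s['t'])
print(np.degrees(np.arctan2(M[1,1],M[0,1])), np.degrees(s['joint_positions']))
p=np.array([.5005,-.1898,.25]); print(M.T@(p-s['tcp_pos'])/.5)
E
```

```text
[[-0.     0.412  0.911]
 [-0.     0.911 -0.412]
 [-1.    -0.    -0.   ]] 0.35
65.66011183385699 [6.56597925e+01 4.98707217e+00 1.00685637e+01 9.50998213e+01
 3.36417528e-04 8.99996807e+01]
[ 0.10776269 -1.0332027   1.06847635]
```

Call:
{"fn": "arm_command", "kwargs": {"commands": [0,-0.043,0.0445,0,0,0,1,0,-0.043,0.0445,0,0,0,1,0,-0.043,0.0445,0,0,0,1,0,-0.043,0.0445,0,0,0,1,0,-0.043,0.0445,0,0,0,1,0,-0.043,0.0445,0,0,0,1,0,-0.043,0.0445,0,0,0,1,0,-0.043,0.0445,0,0,0,1,0,-0.043,0.0445,0,0,0,1,0,-0.043,0.0445,0,0,0,1,0,-0.043,0.0445,0,0,0,1,0,-0.043,0.0445,0,0,0,1]}}

```text
t: 1.35
tcp_pos: [0.3638, 0.1545, 0.3041]
orientation: [0.333, 1.544, -0.333]
wrist_force: [-0.1, 0.8, 0.3]
grip_width: 0.0852
```

Call:
{"fn": "arm_command", "kwargs": {"commands": [0,-0.043,0.0445,0,0,0,1,0,-0.043,0.0445,0,0,0,1,0,-0.043,0.0445,0,0,0,1,0,-0.043,0.0445,0,0,0,1,0,-0.043,0.0445,0,0,0,1,0,-0.043,0.0445,0,0,0,1,0,-0.043,0.0445,0,0,0,1,0,-0.043,0.0445,0,0,0,1,0,-0.043,0.0445,0,0,0,1,0,-0.043,0.0445,0,0,0,1,0,-0.043,0.0445,0,0,0,1,0,-0.043,0.0445,0,0,0,1]}}

```text
t: 2.35
tcp_pos: [0.5008, -0.1907, 0.3039]
orientation: [0.333, 1.545, -0.333]
wrist_force: [0.3, 0.8, 1.2]
grip_width: 0.0852
```

```bash
python3 - <<'E'
from h import *
s=observe(); M=R.from_rotvec(s['orientation']).as_matrix(); print(s['t'],s['tcp_pos'],np.degrees(np.arctan2(M[1,1],M[0,1])),M[:,0])
print(np.degrees(s['joint_positions']))
im=cam('wrist'); cv2.imwrite('pics/w2.png',im['pixels'][:,:,::-1])
E
```

```text
2.35 [ 0.50083385 -0.19074502  0.3038886 ] 65.64789177621546 [ 2.49307816e-04 -6.65851281e-05 -9.99999967e-01]
[-2.08501815e+01  3.02092441e+00  8.00902942e+00  9.49733983e+01
  1.51892678e-03  3.50192725e+00]
```

View pics/w2.png

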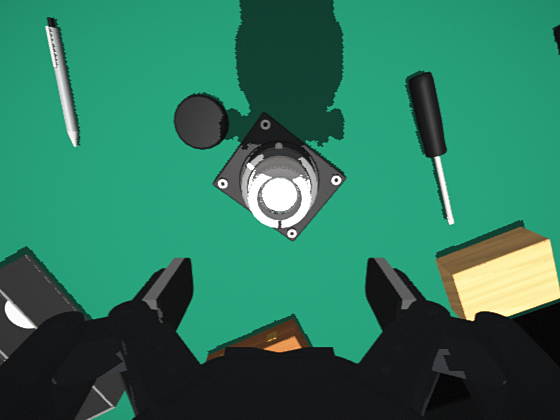

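Wrist view: the collar ring is at about (280,193), with its line at (279,222) and the bar near (250,165). The dust cap, at (201,121), is clear of the jaws. I'll measure the ring from its bright area.

```bash
cat >> h.py <<'E'
def crop(im,x,y,w,h,k,name):
    cv2.imwrite(name,cv2.resize(im['pixels'][y:y+h,x:x+w,::-1],None,fx=k,fy=k,interpolation=cv2.INTER_CUBIC))
E
python3 - <<'E'
from h import *
im=cam('wrist')
crop(im,210,110,140,135,4,'pics/w3.png')
E
```

```text
(no output)
```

View pics/w3.png

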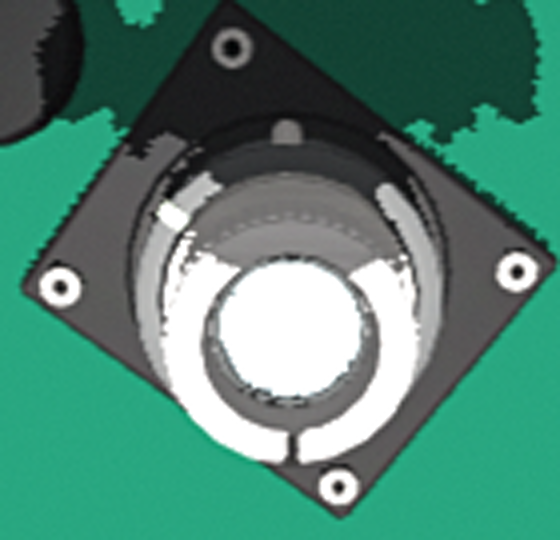

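```bash
python3 - <<'E'
from h import *
im=cam('wrist')
W=lambda x,y,z:ray(im,210+x/4-.4,110+y/4-.4,z)
L,Rr,B=W(163,335,.1),W(418,335,.1),W(290,465,.1)
print(L,Rr,np.linalg.norm(L-Rr),(L+Rr)/2,B)
pts=[(W(*p,.1)[:2]) for p in((163,335),(418,335),(290,465),(190,412),(392,415),(225,450),(355,450))]
A=np.c_[2*np.array(pts),np.ones(len(pts))]; s=np.linalg.lstsq(A,(np.array(pts)**2).sum(1),rcond=None)[0]
c=s[:2]; print('c',c,np.sqrt(s[2]+c@c))
co=np.array([W(*p,.014) for p in((230,0),(558,262),(345,517),(24,283))]);print(co.mean(0))
for p in((292,448,.1),(172,215,.052)):
    d=W(*p)[:2]-c; print(np.hypot(*d),np.degrees(np.arctan2(d[1],d[0])))
E
```

```text
[ 0.48354998 -0.21406263  0.1       ] [ 0.50863859 -0.15904617  0.1       ] 0.06046693143187964 [ 0.49609428 -0.1865544   0.1       ] [ 0.52589167 -0.20016876  0.1       ]
c [ 0.49860623 -0.187542  ] 0.030190752554121753
[ 0.49796615 -0.18647331  0.014     ]
0.025658981533801677 -23.824888348693054
0.04012866903911243 -151.92593840912093
```

Call:
{"fn": "arm_command", "kwargs": {"commands": [0.02,0,0,-0.15,0,0,1,0.02,0,0,-0.15,0,0,1,0.02,0,0,-0.15,0,0,1,0.02,0,0,-0.15,0,0,1,0.02,0,0,-0.15,0,0,1,0.02,0,0,-0.15,0,0,1,0.02,0,0,-0.15,0,0,1,0.02,0,0,-0.15,0,0,1,0.02,0,0,-0.15,0,0,1,0.02,0,0,-0.15,0,0,1,0,0,0,0,0,0,1]}}

```text
t: 3.42
tcp_pos: [0.4997, -0.1879, 0.2023]
orientation: [-0.593, 1.49, 0.596]
wrist_force: [-0.2, 0.8, 1.1]
grip_width: 0.0852
```

```bash
python3 - <<'E'
from h import *
s=observe(); M=R.from_rotvec(s['orientation']).as_matrix(); print(s['t'],s['tcp_pos'],np.degrees(np.arctan2(M[1,1],M[0,1])),M[:,0],s['wrist_force'])
print(np.degrees(s['joint_positions']))
im=cam('wrist'); crop(im,180,170,200,150,4,'pics/w4.png')
E
```

```text
3.4167 [ 0.49971915 -0.18788091  0.20227617] 133.52372101471533 [-0.0022832   0.00103399 -0.99999686] [-0.18221846  0.83142498  1.13813146]
[-2.06086483e+01  2.06356880e+00 -4.21485749e+00  8.38648725e+01
  9.40664625e-03 -6.41324438e+01]
```

View pics/w4.png

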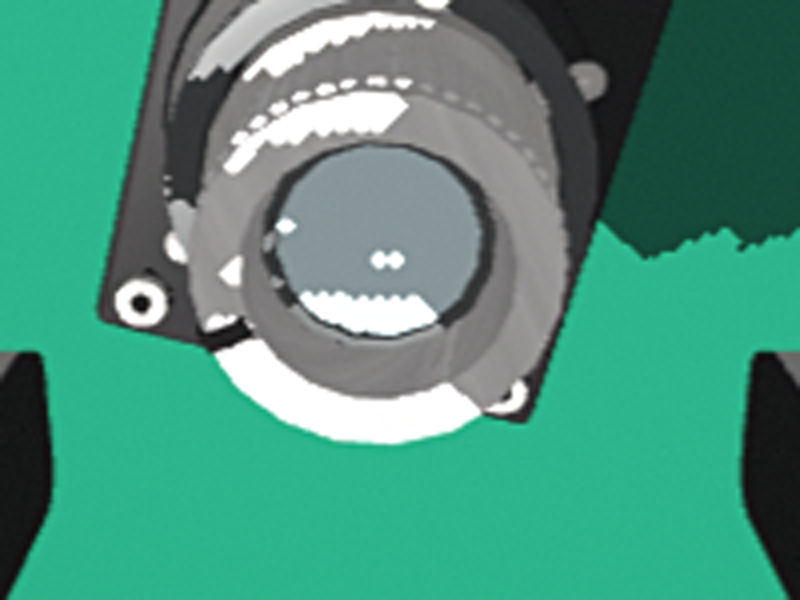

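The ring is centred near crop (378,255), with the line at (230,338). Both fingers are well clear on either side. I'll fit the circle again.

```bash
python3 - <<'E'
from h import *
im=cam('wrist'); s=observe(); M=R.from_rotvec(s['orientation']).as_matrix()
W=lambda x,y,z:ray(im,180+x/4-.4,170+y/4-.4,z)
pts=np.array([(W(*p,.1)[:2]) for p in((189,255),(567,258),(378,443),(213,347),(255,398),(300,428),(450,430),(500,402),(535,355))])
A=np.c_[2*pts,np.ones(len(pts))]; q=np.linalg.lstsq(A,(pts**2).sum(1),rcond=None)[0]
c=q[:2]; print('c',c,np.sqrt(q[2]+c@c),np.hypot(*(pts-c).T)-np.sqrt(q[2]+c@c))
d=W(230,338,.1)[:2]-c; print(np.hypot(*d),np.degrees(np.arctan2(d[1],d[0])))
for t in (c,[.4995,-.1885]): print(M.T@(np.array([*t,.145])-s['tcp_pos'])/.5)
E
```

```text
c [ 0.5001601  -0.19036766] 0.029527140232937763 [ 0.00019748  0.00031989  0.00013771 -0.00034229 -0.00020237  0.00027124
  0.00016931  0.00021057 -0.00077971]
0.025991522108814856 -22.53594445869994
[ 0.11837549 -0.00284216 -0.00293569]
[ 0.11837644  0.00079073 -0.00135528]
```

Call:
{"fn": "arm_command", "kwargs": {"commands": [0,-0.0027,-0.0012,0,0,0,1,0.016,0,0,0,0,0,1,0.016,0,0,0,0,0,1,0.016,0,0,0,0,0,1,0.016,0,0,0,0,0,1,0.016,0,0,0,0,0,1,0.016,0,0,0,0,0,1,0.016,0,0,0,0,0,1,0.016,0,0,0,0,0,1,0,0,0,0,0,0,1]}}

```text
t: 4.35
tcp_pos: [0.5004, -0.1903, 0.1378]
orientation: [-0.588, 1.491, 0.591]
wrist_force: [-0.1, 0.0, -0.7]
grip_width: 0.0852
```

```bash
python3 - <<'E'
from h import *
s=observe(); M=R.from_rotvec(s['orientation']).as_matrix(); print(s['t'],s['tcp_pos'],M[:,0],s['wrist_force'])
im=cam('wrist'); cv2.imwrite('pics/w5.png',im['pixels'][:,:,::-1])
im=cam('scene'); crop(im,180,190,100,100,6,'pics/s5.png')
E
```

```text
4.35 [ 0.50037033 -0.19026397  0.13782395] [-2.35080392e-03  8.83005085e-04 -9.99996847e-01] [-0.14876885  0.04763481 -0.73968695]
```

View pics/w5.png

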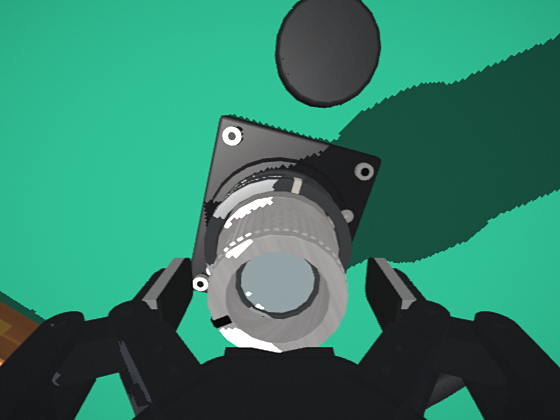

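View pics/s5.png

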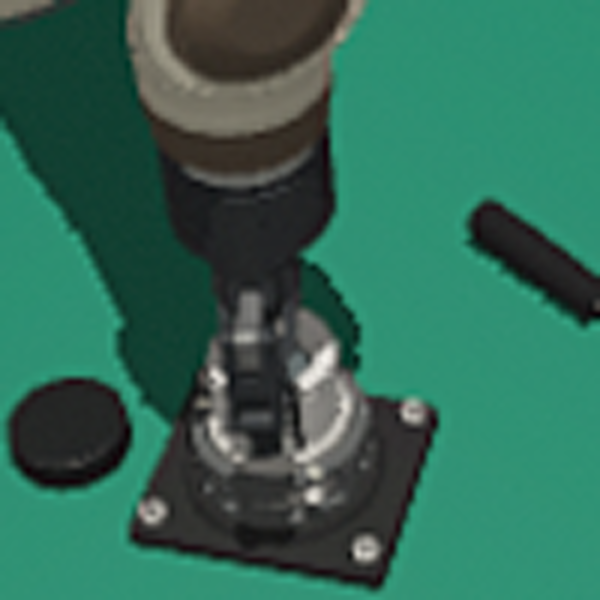

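The fingers straddle the collar, with its ring between x≈208 and 347 and the pads at about 192 and 367. I'll close gently and check the side force.

Call:
{"fn": "arm_command", "kwargs": {"commands": [0,0,0,0,0,0,-1,0,0,0,0,0,0,-1,0,0,0,0,0,0,-1,0,0,0,0,0,0,-1,0,0,0,0,0,0,-1,0,0,0,0,0,0,-1,0,0,0,0,0,0,-1,0,0,0,0,0,0,-1], "force": 30}}

```text
t: 5.12
tcp_pos: [0.5013, -0.1905, 0.1406]
orientation: [-0.59, 1.488, 0.589]
wrist_force: [-0.7, 1.6, 6.8]
grip_width: 0.0591
```

```bash
python3 - <<'E'
from h import *
s=observe(); M=R.from_rotvec(s['orientation']).as_matrix(); print(s['t'],s['tcp_pos'],s['grip_width'],s['wrist_force'],M.T@s['wrist_force'],s['wrist_torque'])
im=cam('wrist'); cv2.imwrite('pics/w6.png',im['pixels'][:,:,::-1])
E
```

```text
5.1167 [ 0.50125424 -0.19053212  0.14064928] 0.05912789161024534 [-0.71166741  1.62004539  6.82521799] [-6.82643665  1.66219294  0.59287052] [0.17767798 0.28087078 0.01701101]
```

View pics/w6.png

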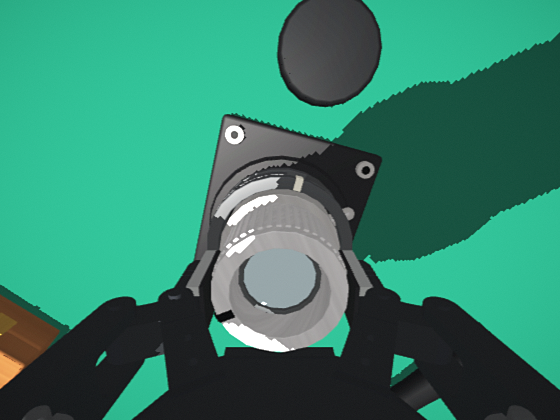

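Firm grip at 59.1 mm with small side forces. Next I'll raise the grip force and press down.

Call:
{"fn": "arm_command", "kwargs": {"commands": [0,0,0,0,0,0,-1,0,0,0,0,0,0,-1,0,0,0,0,0,0,-1,0.006,0,0,0,0,0,-1,0.006,0,0,0,0,0,-1,0.006,0,0,0,0,0,-1,0.006,0,0,0,0,0,-1,0,0,0,0,0,0,-1,0,0,0,0,0,0,-1], "force": 80}}

```text
t: 5.92
tcp_pos: [0.5015, -0.1904, 0.1317]
orientation: [-0.59, 1.486, 0.588]
wrist_force: [-8.4, 5.2, 29.2]
grip_width: 0.0586
```

```bash
python3 - <<'E'
from h import *
s=observe(); M=R.from_rotvec(s['orientation']).as_matrix(); print(s['t'],s['tcp_pos'],s['grip_width'],M.T@s['wrist_force'],s['wrist_torque'])
im=cam('wrist'); crop(im,180,150,200,210,3,'pics/w7.png')
im=cam('scene'); crop(im,200,230,60,60,10,'pics/s7.png')
E
```

```text
5.9167 [ 0.50151416 -0.19038959  0.13174947] 0.05859604333164667 [-29.19787      9.47646052  -2.5202619 ] [ 1.47231236  2.3762252  -0.00817344]
```

View pics/w7.png

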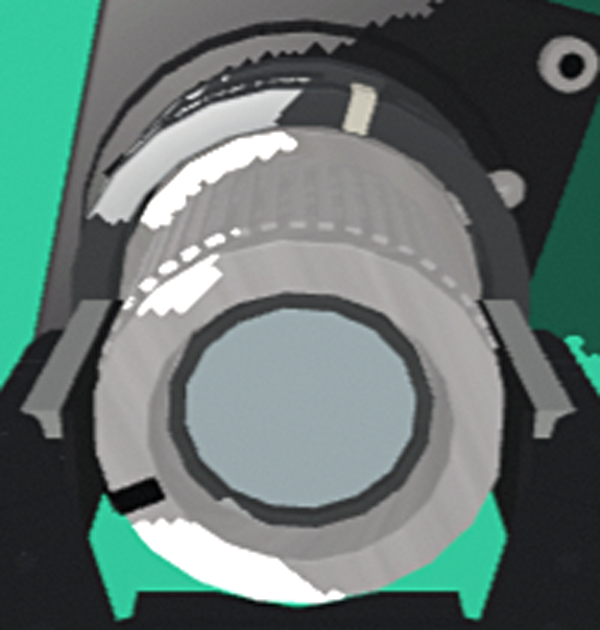

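View pics/s7.png

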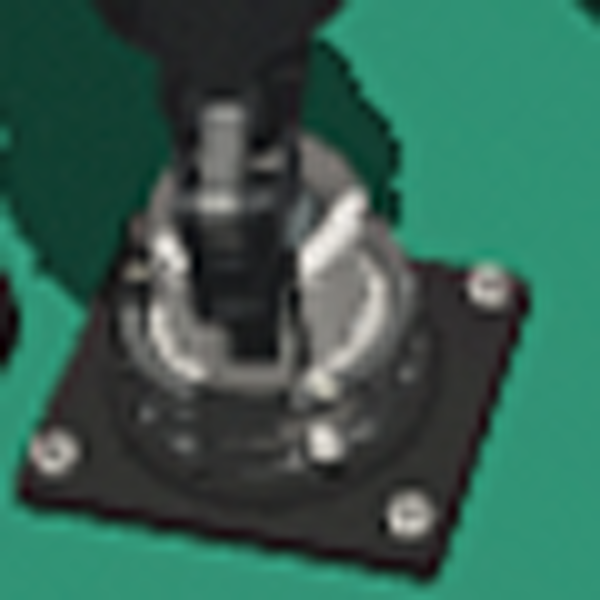

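29 N means the collar has bottomed out (the spring gives 13 N). The mirror is clear. I'll back off slightly and turn the first 40°.

Call:
{"fn": "arm_command", "kwargs": {"commands": [-0.003,0,0,0,0,0,-1,0,0,0,0.11,0,0,-1,0,0,0,0.11,0,0,-1,0,0,0,0.11,0,0,-1,0,0,0,0.11,0,0,-1,0,0,0,0.11,0,0,-1,0,0,0,0.11,0,0,-1,0,0,0,0.11,0,0,-1,0,0,0,0.11,0,0,-1,0,0,0,0,0,0,-1], "force": 80}}

```text
t: 6.85
tcp_pos: [0.5017, -0.1907, 0.1319]
orientation: [-0.046, 1.567, 0.044]
wrist_force: [-3.8, 2.2, 17.9]
grip_width: 0.0584
```

```bash
cat > look.py <<'E'
from h import *
import sys
s=observe(); M=R.from_rotvec(s['orientation']).as_matrix(); print(s['t'],s['tcp_pos'],s['grip_width'],np.round(M.T@s['wrist_force'],1),np.round(M.T@s['wrist_torque'],2),'yaw',np.degrees(np.arctan2(M[1,1],M[0,1])),'tilt',M[:2,0])
im=cam('wrist'); crop(im,180,150,200,210,3,f'pics/{sys.argv[1]}.png')
E
python3 look.py w8
```

```text
6.85 [ 0.50165104 -0.19073881  0.13189181] 0.05840929026425271 [-17.9   2.4  -3.6] [0.12 0.98 0.49] yaw 93.25408125334668 tilt [ 0.00302026 -0.00121858]
```

View pics/w8.png

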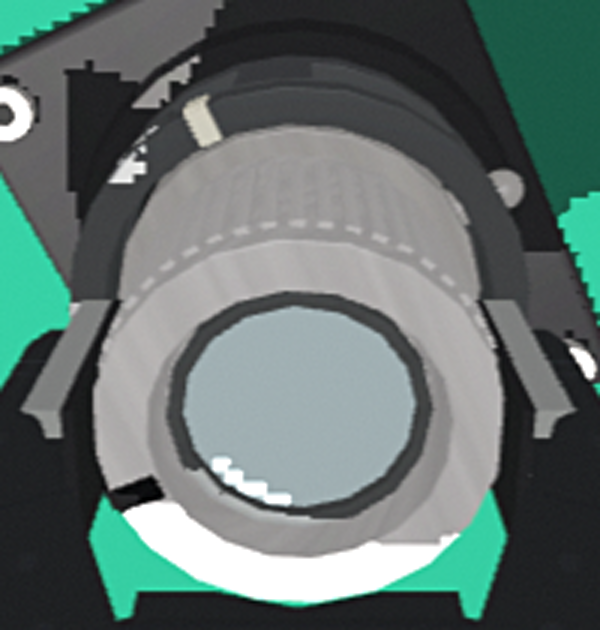

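The line stays at crop (135,493) in the gripper's view, so there's no slip and the collar is turning with the jaws. Continuing.

Call:
{"fn": "arm_command", "kwargs": {"commands": [0,0,0,0.11,0,0,-1,0,0,0,0.11,0,0,-1,0,0,0,0.11,0,0,-1,0,0,0,0.11,0,0,-1,0,0,0,0.11,0,0,-1,0,0,0,0.11,0,0,-1,0,0,0,0.11,0,0,-1,0,0,0,0.11,0,0,-1,0,0,0,0.11,0,0,-1,0,0,0,0.11,0,0,-1,0,0,0,0.11,0,0,-1,0,0,0,0.11,0,0,-1], "force": 80}}

```text
t: 7.9
tcp_pos: [0.5012, -0.1912, 0.1319]
orientation: [0.762, 1.43, -0.764]
wrist_force: [-6.4, -0.3, 18.8]
grip_width: 0.0586
```

Call:
{"fn": "arm_command", "kwargs": {"commands": [0,0,0,0.1,0,0,-1,0,0,0,0.1,0,0,-1,0,0,0,0.1,0,0,-1,0,0,0,0.1,0,0,-1,0,0,0,0.08,0,0,-1,0,0,0,0,0,0,-1], "force": 80}}

```text
t: 8.4
tcp_pos: [0.5009, -0.191, 0.1318]
orientation: [1.048, 1.301, -1.05]
wrist_force: [-7.9, 0.6, 20.1]
grip_width: 0.0581
```

```bash
python3 look.py w9
```

```text
8.4 [ 0.50091164 -0.19100584  0.13184724] 0.05810381528764877 [-20.1  -7.6  -2.2] [ 0.13  0.43 -2.23] yaw 12.313639605635935 tilt [ 0.00114272 -0.00202167]
```

View pics/w9.png

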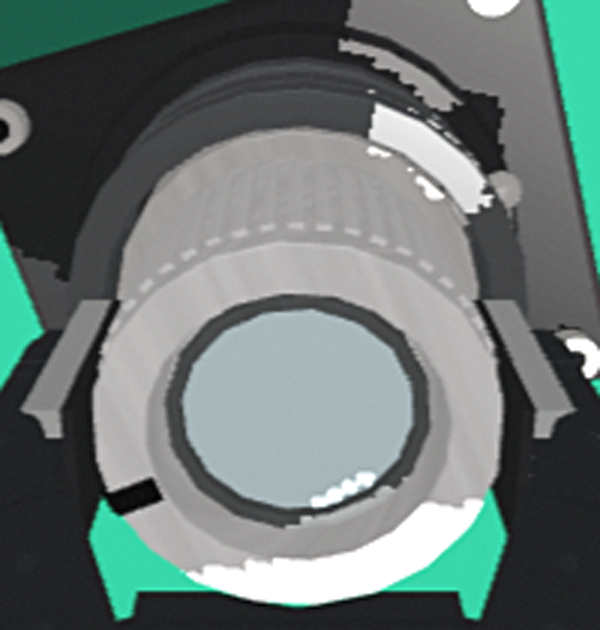

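Call:
{"fn": "arm_command", "kwargs": {"commands": [0,0,0,0.08,0,0,-1,0,0,0,0.07,0,0,-1,0,0,0,0,0,0,-1,0,0,0,0,0,0,-1], "force": 80}}

```text
t: 8.78
tcp_pos: [0.5009, -0.191, 0.1319]
orientation: [1.134, 1.253, -1.135]
wrist_force: [-8.0, -0.1, 19.6]
grip_width: 0.0588
```

```bash
python3 look.py w10; python3 - <<'E'
from h import *
im=cam('top'); crop(im,320,180,80,80,7,'pics/t10.png')
im=cam('scene'); crop(im,195,230,64,64,9,'pics/s10.png')
E
```

```text
8.7833 [ 0.50088881 -0.19099622  0.1318707 ] 0.05882029618515626 [-19.6  -7.9  -0.7] [ 0.18  0.29 -2.34] yaw 5.7564141768245385 tilt [ 0.00111503 -0.00190951]
```

View pics/w10.png

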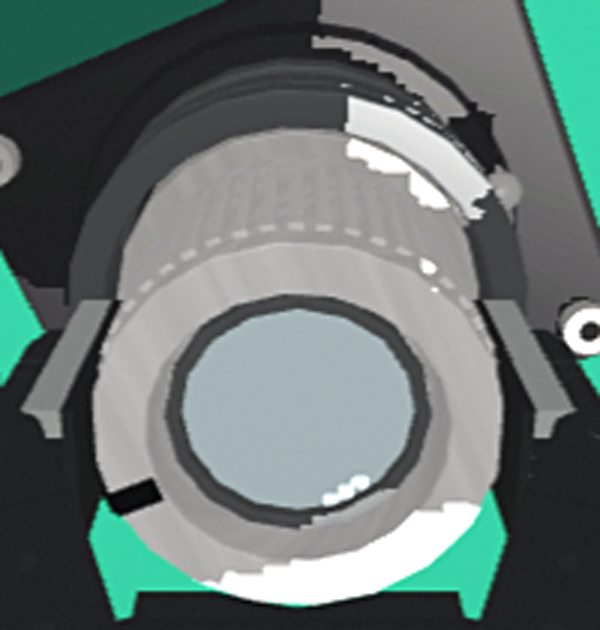

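View pics/s10.png

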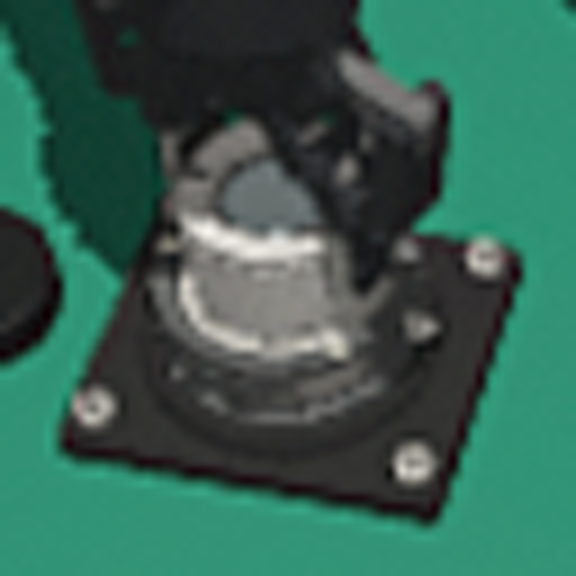

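```bash
python3 - <<'E'
from h import *
im=cam('wrist')
W=lambda x,y,z:ray(im,180+x/3-.33,150+y/3-.33,z)
for z in(.091,.093):
    pts=np.array([(W(*p,z)[:2]) for p in((96,410),(500,410),(297,604),(125,510),(205,585),(390,588),(478,510))])
    A=np.c_[2*pts,np.ones(len(pts))]; q=np.linalg.lstsq(A,(pts**2).sum(1),rcond=None)[0]; c=q[:2]
    d=W(135,496,z)[:2]-c; print(c,np.sqrt(q[2]+c@c),np.hypot(*d),np.degrees(np.arctan2(d[1],d[0])))
E
```

```text
[ 0.50027894 -0.18992951] 0.02872755227424916 0.02574341284325752 -152.87785291785187
[ 0.50014067 -0.18860983] 0.028202931437054286 0.02527328818142956 -152.8778529178577
```

The line now reads −151° to −153°, and the bar is at −151.4°. I'll let the collar rise under control while still held.

Call:
{"fn": "arm_command", "kwargs": {"commands": [-0.005,0,0,0,0,0,-1,-0.005,0,0,0,0,0,-1,-0.005,0,0,0,0,0,-1,-0.005,0,0,0,0,0,-1,0,0,0,0,0,0,-1,0,0,0,0,0,0,-1], "force": 80}}

```text
t: 9.48
tcp_pos: [0.5008, -0.1908, 0.1402]
orientation: [1.134, 1.255, -1.135]
wrist_force: [-3.9, -1.0, 6.2]
grip_width: 0.0583
```

```bash
python3 look.py w11
```

```text
9.4833 [ 0.50082176 -0.19080308  0.1401893 ] 0.05828622483341869 [-6.2 -4.   0.6] [ 0.1  -0.08 -0.97] yaw 5.781191670751573 tilt [ 2.32787727e-06 -1.01568972e-03]
```

View pics/w11.png

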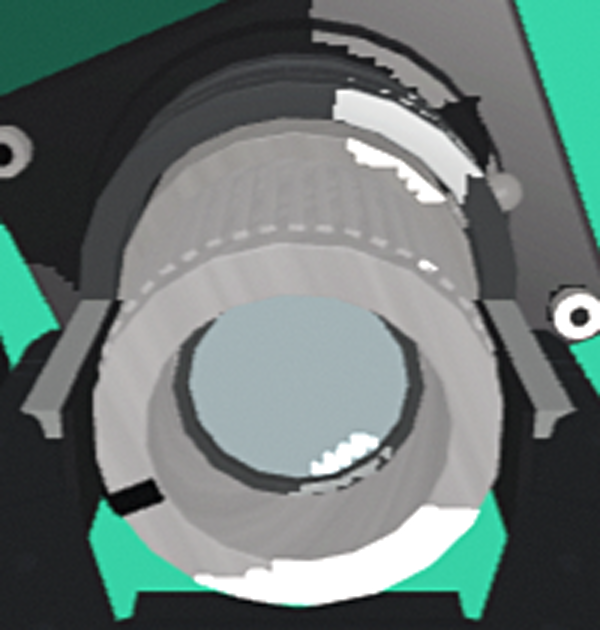

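The collar rose 8.3 mm, and the force fell to 6 N, about the spring's 5 N at the top, so the pins are in the pocket. Now I'll open the gripper and rise straight up.

Call:
{"fn": "arm_command", "kwargs": {"commands": [0,0,0,0,0,0,1,0,0,0,0,0,0,1,0,0,0,0,0,0,1,0,0,0,0,0,0,1,0,0,0,0,0,0,1,0,0,0,0,0,0,1,0,0,0,0,0,0,1,0,0,0,0,0,0,1,-0.01,0,0,0,0,0,1,-0.02,0,0,0,0,0,1,-0.03,0,0,0,0,0,1,-0.03,0,0,0,0,0,1], "force": 30}}

```text
t: 10.53
tcp_pos: [0.5009, -0.1905, 0.1856]
orientation: [1.134, 1.256, -1.134]
wrist_force: [-0.3, -0.1, 0.5]
grip_width: 0.0854
```

Call:
{"fn": "arm_command", "kwargs": {"commands": [-0.05,0,0,0,0,0,1,-0.05,0,0,0,0,0,1,-0.05,0,0,0,0,0,1,-0.03,0,0,0,0,0,1,0,0,0,0,0,0,1,0,0,0,0,0,0,1]}}

```text
t: 11.03
tcp_pos: [0.5014, -0.1906, 0.2758]
orientation: [1.135, 1.253, -1.133]
wrist_force: [0.3, -0.0, -0.5]
grip_width: 0.0853
```

```bash
python3 look.py w12; python3 - <<'E'
from h import *
im=cam('wrist'); crop(im,210,110,140,135,4,'pics/w12.png')
im=cam('top'); crop(im,320,180,80,80,7,'pics/t12.png')
im=cam('scene'); crop(im,195,230,64,64,9,'pics/s12.png')
E
```

```text
11.0333 [ 0.50135778 -0.19063114  0.27579139] 0.08532494443706566 [0.5 0.3 0.1] [-0.    0.01  0.01] yaw 5.810095520267428 tilt [ 0.00221205 -0.00084712]
```

View pics/w12.png

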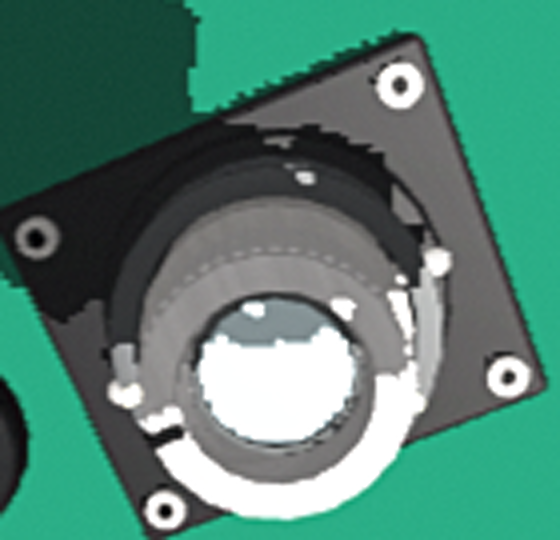

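View pics/s12.png

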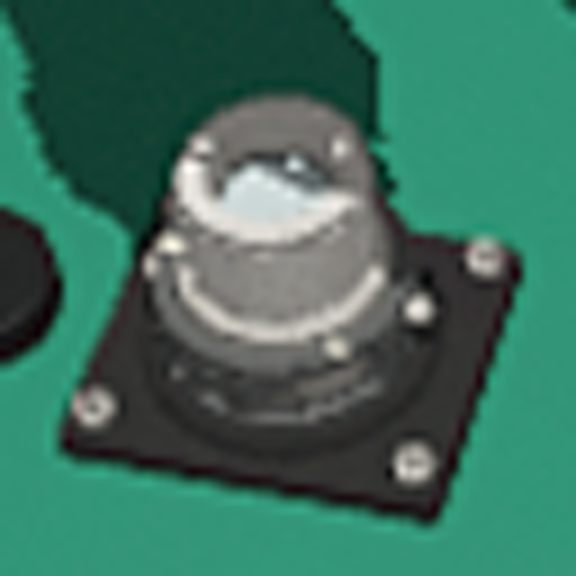

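The line is at wrist crop (165,435). The bar is hidden beside the pin, which shows at (125,393). I'll measure the line's angle and the ring's size to get its height.

```bash
python3 - <<'E'
from h import *
im=cam('wrist'); s=observe()
W=lambda x,y,z:ray(im,210+x/4-.4,110+y/4-.4,z)
for z in(.1,.093):
    pts=np.array([(W(*p,z)[:2]) for p in((138,380),(420,385),(280,519),(185,485),(225,508),(340,507),(385,475))])
    A=np.c_[2*pts,np.ones(len(pts))]; q=np.linalg.lstsq(A,(pts**2).sum(1),rcond=None)[0]; c=q[:2]
    d=W(165,435,z)[:2]-c; print(z,c,np.sqrt(q[2]+c@c),np.hypot(*d),np.degrees(np.arctan2(d[1],d[0])))
p1,p2=W(125,393,.04),W(437,262,.04); d=p1-p2; print('pins',np.linalg.norm(d),np.degrees(np.arctan2(d[1],d[0])))
co=np.array([W(*p,.014)[:2] for p in((0,212),(422,36),(547,385),(152,540))])
for i in range(4):
    d=co[(i+1)%4]-co[i]; print(np.linalg.norm(d),np.degrees(np.arctan2(d[1],d[0])))
sc=[W(*p,.014)[:2] for p in((36,238),(400,86),(509,377),(165,511))]
for i in range(4):
    d=sc[(i+1)%4]-sc[i]; print('screw',np.linalg.norm(d),np.degrees(np.arctan2(d[1],d[0])))
E
```

```text
0.1 [ 0.49978783 -0.18847518] 0.030267295123707627 0.026976832727700507 -151.23013107187157
0.093 [ 0.49999256 -0.19053408] 0.031142150304420343 0.02775657937418303 -151.2301310718569
pins 0.08955958717063482 -150.84236049890077
0.1249336698937635 27.843804804490617
0.10475975527555233 -61.95135563349035
0.12602788811862703 -151.36784242231562
0.10649544497098855 117.46301882353076
screw 0.1088325365555161 28.067170703265056
screw 0.08842977737680242 -61.59491552866215
screw 0.10915608532421821 -151.64466017773344
screw 0.08897746100955002 118.19554702352877
```

View pics/t12.png

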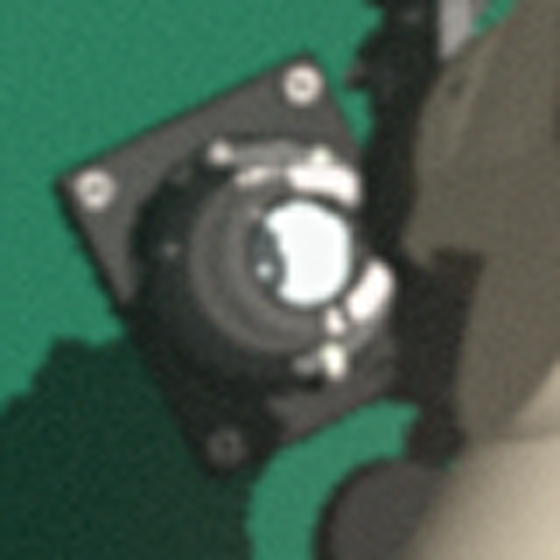

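The line is at −151.2° and the holder's −x axis is at −151.8° by its screws, a difference of about 0.01 rad. The ring fits its true size at z = 0.1, so the collar is up.

```bash
python3 -c "
from plant import *
print(sign_off())"
```

```text
the job is handed in; nothing more can be done
None
```

The collar is locked as far as my last checks show, and the job was handed in at about 11 s. I gripped the collar from outside, pressed it down until it bottomed at about 29 N, and turned it about 128° clockwise in one grasp. I then let it rise while still held, opened the gripper and backed straight up.

- **Angle:** after release the line was at −151.2°. The holder's locked direction is −151.4° to −151.8° from the bar and the base screws, so the difference is about 0.01 rad. The two pins gave −150.8°, about 0.02 rad off. A picture taken while the collar was still held down gave −152.9°, but that ring fit was poorer.
- **Height:** the held collar rose 8.3 mm and the force fell from about 20 N to 6 N. Once free, the ring's size in the image (30.3 mm radius, 30.2 mm at the start) fits the 100 mm height. I measured the height only this way, so it is less certain than the angle.
- **Everything else:** the fingers stayed outside the collar, away from the mirror. The dust cap, the bystander nearest the holder, looked unmoved in the last pictures; I did not measure the bystanders' positions again.

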